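# Line up profile offcuts against a flip stop

## Task

Get the loose profile offcuts ready for cutting: flip the jig's stop bar down across the lanes, lay every offcut lengthwise in a lane of its own, and push each one gently until its end sits against the stop, without shoving the stop off its setting. When all are home, flip the stop bar fully back up, leaving the offcuts lined up where they are, and leave the tools lying around alone.

Things in the scene. Friction and masses are not known exactly. Their poses are not given: they have to be found in the camera images.
- jig: lining-up jig fixed to the table: plywood base 196 mm wide, 8 mm thick; three open-topped lanes run along jig x, away from the robot, towards the stop. Origin at the base's underside, z up. Lane centre lines at jig y = -60, 0, +60 mm; lanes 28 mm wide, floor at z = 8 mm, aluminium ribs between them 32 mm wide, tops at z = 14 mm, from jig x = -90 to +35 mm.
- stop_face (a point): centre of the plane where the stock's ends must line up: robot-side face of the flip stop when down, 20 mm above the table, at jig y = 0; axes as the jig's. It sits on a carriage set somewhere along the jig (jig x about 45 to 75 mm), only lightly clamped: about 12 N along the lanes shoves it off its setting.
- stop_bar (a joint): flip stop angle, rad: 0 = down, level across all lanes, 4 mm of air under it; 1.75 (limit) = up, a little past upright. Dark steel bar 202 mm long, 16 high, 10 thick, hinged at its left end (jig +y) about an axis along jig x, so it swings across the lanes and does not give when stock is pushed against it. Turns easily: past upright it rests at the up limit, else sinks down by its own weight.
- stop_hinge (a point): point on the hinge axis of the flip stop (axis along jig x), 20 mm above the table, 105 mm to the left (jig +y) of stop_face and 5 mm behind it.
- stop_handle (a point): middle of the flip stop's handle, a black round rod 12 mm thick along jig x at the bar's free end, 45 mm of it free behind the bar (jig +x). 31 mm along jig x from the hinge point, 195 mm from the hinge axis. Bar down: 40 mm above the table, 194 mm to the right (jig -y) of the hinge. Can be pinched from above, across the rod, and led round the hinge. Its y, z axes turn with the bar.
- offcut_1_centre (a point): centre of an offcut of slotted aluminium profile, 115 mm long along its own y axis, 20 x 20 mm across (its origin and this point at mid-length, half-way up), about 40 to 80 g; lies on the table to the robot's right at the start. Two or three offcuts are present; an absent one reads None.
- offcut_1: the same offcut (offcut_1): origin in its underside, 10 mm below its centre
- offcut_2_centre (a point): centre of an offcut of slotted aluminium profile, 115 mm long along its own y axis, 20 x 20 mm across (its origin and this point at mid-length, half-way up), about 40 to 80 g; lies on the table to the robot's right at the start. Two or three offcuts are present; an absent one reads None.
- offcut_2: the same offcut (offcut_2): origin in its underside, 10 mm below its centre
- offcut_3_centre (a point): centre of an offcut of slotted aluminium profile, 115 mm long along its own y axis, 20 x 20 mm across (its origin and this point at mid-length, half-way up), about 40 to 80 g; lies on the table to the robot's right at the start. Two or three offcuts are present; an absent one reads None.
- offcut_3: the same offcut (offcut_3): origin in its underside, 10 mm below its centre
- clamp: orange spring clamp, 110 mm long, lying on the table as a bystander; leave it alone. Origin under its middle.
- pliers: blue-handled long nose pliers, 186 mm long, lying on the table as a bystander; leave it alone. Origin under its middle.

How it is judged:
By the outcome, as a careful person would: the job done as asked, in the order asked, and still so for the second after the job is handed in, with the robot touching nothing.
Of offcut_1, offcut_2, offcut_3 only 2 to 3 are there at a start; the rules pass over those that are not, and their reading is None.
At some moment in a run one of offcut_1, offcut_2, offcut_3 may be knocked a few centimetres aside while the robot is not near it.
Once in a run the grip may slacken for a moment while it holds something.
It also fails if it takes over 210 s, if anything falls off the work surface, if the arm or the gripper's body presses on something with over 40 N, if the wrist force passes 120 N, or if a joint passes its speed limit or range.

## Robot

A 7-joint arm with a two-finger parallel gripper is mounted at the origin on the work surface; the furniture and walls round the work are solid. World frame = base frame: x ahead of the robot, y to its left, z up, the work surface at z = 0. Lengths are in m, angles in rad, forces in N, time in s.
With the tool pointing down it reaches from about 0.4 to 0.85 m from the base axis. Payload 10.4 kg.
Tool frame: the origin (TCP) lies at the very end of the fingers, on their centre line; the grasp point (between the pads) lies 19 mm behind it; z points along the fingers, y is the line along which they close (so a half turn about z gives the same grasp; the last joint's range is limited). The gripper opens to 87 mm and grips with 3 to 60 N. Pads are 19 mm wide; open, the fingers measure 117 mm over their backs; the gripper's body (75 mm by 190 mm) begins 51 mm behind the grasp point.
Start: joints at [-1.222, 0.332, -0.065, 1.46, 0.022, 1.35, -0.088], TCP at [0.227, 0.582, 0.187] pointing down, gripper open.
Joint ranges: [-2.6, 2.6], [-0.5, 2.12], [-1.47, 1.34], [0.16, 2.42], [-1.27, 4.41], [0.06, 2.06], [-2.6, 2.6]. Speed limits (rad/s): [2.22, 2.22, 2.79, 2.79, 3.14, 3.14, 3.14].

## Interface

Orientations are given as a unit quaternion [x, y, z, w].
In Python, from bench import r gives the robot as it stands.
- The arm moves only by the shell command python3 -m crank 'ROWS' [FORCE]. ROWS is JSON, a list that holds one entry, the list of rows, each a list of 5 numbers: the shift along the tool's x, y, z in mm, then the turn about the tool's z in degrees, then the opening, from -1 (shut) to 1 (fully open). A call has 1 to 20 rows; each row is the pose to reach, as a shift and turn from the pose commanded when the call began, along the tool's axes at that moment; what a row does not reach only later rows make up. A row lasts 1/10 s, in which the tool goes at most 50 mm and 8.59 degrees, less where a joint would pass 70% of its speed; a pose out of reach is approached as far as the arm can. A call with a gripper value outside its range is refused whole. The fingers move at their own pace and stop on an object; FORCE is the grip in N (left out, the last holds). Time passes only in rows, so rows that repeat a pose let the fingers close. It gives the time, the measured TCP pose, the force, the opening and the grip force at its end, in the units of the state.
- r.read_state(): the state, without advancing time (a new reading comes with each control period).
- r.camera(name): name is "scene" or "top" or "wrist"; returns a dict with "image" (384x512x3 uint8, red, green, blue), "vfov" (degrees; the focal length in pixels is half the picture's height over the tangent of half this angle, whatever the lens; pixels are square), "cx", "cy" (the principal point, pixels), "k1" (the pictures are not rectified: a ray, as slopes to the right and down, at radius r is drawn at 1 + k1 r^2 times it, then the intrinsics apply), "eye" and "attitude" of the camera in the world. Camera axes: x right, y down, z forward; pixel columns grow to the right and rows downward; lengths in m; the calibration is good to about 2 mm. A picture is of the moment at which its call begins. There is no depth.
- r.close_job(): hands the job in; it is judged then, once.
The state is a dict: "time": time; "joint_positions": joint angles; "joint_vel": joint speeds; "joint_torque": joint torques, N m; "ee_pos": TCP position; "eef_rot": TCP orientation; "ft_force": force on the tool from outside, world axes, zero at the start; "torque": the same for the moment, N m; "width": finger opening in m; "grip_force": force on a finger pad.
Only numpy, scipy, OpenCV 4.12 (cv2) and the standard library are available. Lean on these libraries where they do the work, as an engineer would, in place of code of your own. Each camera call takes 0.05 s, during which the arm holds its last target. There are 200 camera calls.

## Working session

There is one attempt and no reset: what is moved stays moved. The work goes in short steps, Python scripts to look and compute and a shell command to move; the robot and the scene stay as the last step left them, time stands still between calls to the robot, and variables do not carry over. Pictures are saved under pics/ and viewed, at most 14 in all, crops included, and the job is handed in when it is done.

```bash
ls; mkdir -p pics; cat > h.py <<'E'
import numpy as np, cv2
from scipy.spatial.transform import Rotation as R
from bench import r
def shot(n,fn=None):
    c=r.camera(n)
    if fn: cv2.imwrite('pics/'+fn,c['image'][:,:,::-1])
    return c
def K(c):
    h=c['image'].shape[0]; f=h/2/np.tan(np.radians(c['vfov'])/2); return f
def att(c):
    a=np.array(c['attitude']); return a if a.shape==(3,3) else R.from_quat(a).as_matrix()
def pt(c,u,v,z):
    f=K(c); d=np.array([(u-c['cx'])/f,(v-c['cy'])/f]); s=d.copy()
    for _ in range(20): s=d/(1+c['k1']*(s@s))
    w=att(c)@np.array([s[0],s[1],1.]); e=np.array(c['eye']); return e+w*(z-e[2])/w[2]
def px(c,p):
    q=att(c).T@(np.array(p)-np.array(c['eye'])); s=q[:2]/q[2]; s=s*(1+c['k1']*(s@s)); return s*K(c)+[c['cx'],c['cy']]
E
python3 - <<'E'
from h import *
for n in ['scene','top','wrist']:
    c=shot(n,n+'0.png'); print(n,c['vfov'],c['cx'],c['cy'],c['k1'],c['eye'],c['attitude'])
s=r.read_state(); print(s)
a,b=cv2.imread('pics/scene0.png'),cv2.imread('pics/top0.png')
E
```

```text
pics
scene 56.80226058107574 251.66289306181815 193.23335467747808 -0.08906883227768862 [-0.04289362 -0.65785588  0.44466006] [ 0.80063551 -0.30588114  0.17041292 -0.48618817]
top 51.8534733949687 253.8658512534316 195.1403934701397 0.013580901811073954 [ 0.32587819 -0.08153998  1.08870676] [ 0.7131681  -0.69925523  0.02664271 -0.04151569]
wrist 59.90177875576746 259.1455213434509 194.78885929398118 -0.01186048522988768 [0.16342161 0.60774974 0.38386949] [0.81861298 0.55976091 0.07221149 0.10642371]
{'time': 0.15, 'joint_positions': array([-1.22159956,  0.33272434, -0.06465617,  1.46075998,  0.02158061,
        1.34993423, -0.0884932 ]), 'joint_vel': array([ 0.00047806, -0.00062734, -0.00073178, -0.00239046, -0.00078904,
        0.0003948 ,  0.00248242]), 'joint_torque': array([ 2.94395768e-04, -6.23632050e+01,  2.43938004e-02, -3.90146363e+01,
       -6.12909766e-02,  3.72905075e-02,  1.06133468e-04]), 'ee_pos': array([0.22695002, 0.58196104, 0.18603257]), 'eef_rot': array([ 1.84840164e-01,  9.82768433e-01, -5.59917536e-04, -8.17691416e-05]), 'ft_force': array([-0.21861247, -0.74520546, -0.30178727]), 'torque': array([-0.02064856,  0.02264978,  0.00588172]), 'grip_force': 0.0, 'width': 0.08722747468569189}
```

View pics/top0.png

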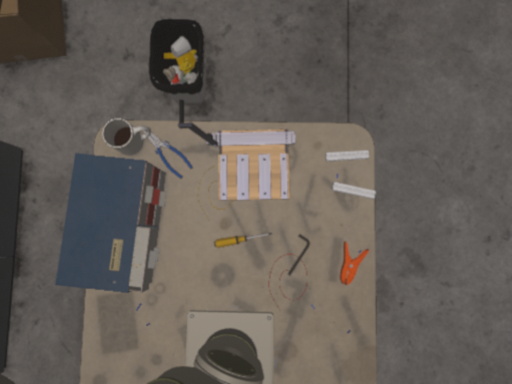

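View pics/scene0.png

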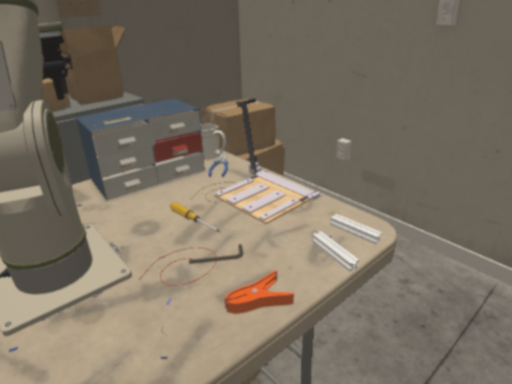

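Top view: jig with ribs about u 219–289, v 150–200, stop bar up at left (183–215, 100–145); two offcuts at (347,155) and (354,190); clamp (352,265), pliers (170,155). Scene view agrees, with two offcuts only.

```bash
python3 - <<'E'
from h import *
c=shot('top'); im=c['image']; hsv=cv2.cvtColor(im,cv2.COLOR_RGB2HSV)
m=((hsv[:,:,1]<60)&(hsv[:,:,2]>150)).astype('u1')
n,l,st,ce=cv2.connectedComponentsWithStats(m)
for i in range(1,n):
    if st[i,4]<60 or not(200<ce[i][0]<390 and 110<ce[i][1]<220): continue
    ys,xs=np.nonzero(l==i); (cx,cy),(w,h),a=cv2.minAreaRect(np.c_[xs,ys].astype('f4'))
    box=cv2.boxPoints(((cx,cy),(w+1,h+1),a))
    z=.02 if cx>300 else .014
    P=np.array([pt(c,*b,z)[:2] for b in box])
    e=[P[1]-P[0],P[2]-P[1]]; L=[np.linalg.norm(x) for x in e]; d=e[int(np.argmax(L))]
    print(ce[i].round(1),st[i,4],'ctr',P.mean(0).round(4),'L',np.round(L,4),'ang',np.degrees(np.arctan2(d[1],d[0])).round(1))
print('edges', pt(c,100,124,0),pt(c,374,160,0))
cr=cv2.resize(im[85:215,165:300],None,fx=4.4,fy=4.4,interpolation=cv2.INTER_CUBIC)
cv2.imwrite('pics/jig.png',cr[:,:,::-1])
E
```

```text
[256.3 137.8] 938 ctr [ 0.5898 -0.0644] L [0.206  0.0409] ang -87.9
[347.1 154.6] 335 ctr [ 0.545 -0.31 ] L [0.1178 0.0247] ang -85.5
[283.6 175.5] 313 ctr [ 0.4856 -0.138 ] L [0.022  0.1274] ang -179.3
[223. 177.] 303 ctr [0.4799 0.0268] L [0.0222 0.1277] ang -178.5
[242.5 176.5] 535 ctr [ 0.4809 -0.0255] L [0.0332 0.1276] ang -178.7
[264.3 175.9] 532 ctr [ 0.4833 -0.0846] L [0.0359 0.1247] ang -179.0
[353.6 189.6] 332 ctr [ 0.4494 -0.3272] L [0.0248 0.1141] ang -101.5
edges [0.62537703 0.38286386 0.        ] [ 0.53510197 -0.38867037  0.        ]
```

View pics/jig.png

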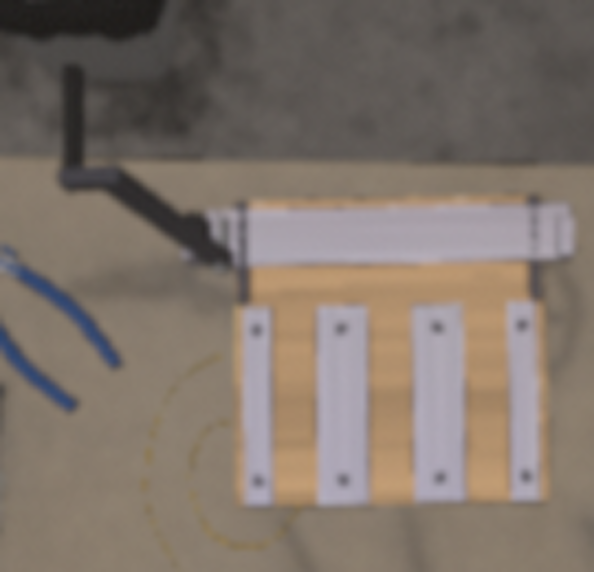

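Jig measured: ribs 59 mm apart (60 expected), jig yaw ≈1.6°, origin ≈(0.510,−0.055). Now the handle, and the first move up.

```bash
cat >> h.py <<'E'
YAW=np.radians(1.6); J0=np.array([.5099,-.0548])
def jw(x,y): # jig -> world xy
    c,s=np.cos(YAW),np.sin(YAW); return J0+np.array([c*x-s*y,s*x+c*y])
def wj(p):
    c,s=np.cos(YAW),np.sin(YAW); d=np.array(p)[:2]-J0; return np.array([c*d[0]+s*d[1],-s*d[0]+c*d[1]])
def go(x,y,z,ang=None):
    "ang: wanted world angle (deg) of tool y, mod 180"
    s=r.read_state(); M=R.from_quat(s['eef_rot']).as_matrix()
    d=M.T@(np.array([x,y,z])-s['ee_pos'])*1000
    t=0
    if ang is not None:
        cur=np.degrees(np.arctan2(M[1,1],M[0,1])); t=-((ang-cur+90)%180-90)
    print('shift',d.round(1),'turn',round(t,1),'q7',s['joint_positions'][6].round(2))
E
python3 - <<'E'
from h import *
c=shot('top')
k=lambda u,v:(165+u/4.4,85+v/4.4)
for n,uv,z in [('rod far',(72,65),.207),('rod near',(72,172),.207),('bar near edge',(90,190),.2),('bar far edge',(90,170),.2),('foot',(228,262),.028),('plate front',(400,263),.010),('plate front',(400,263),.0),('plate back',(400,207),.01)]:
    p=pt(c,*k(*uv),z); print(n,p.round(4),wj(p).round(4))
go(.61,.10,.30,91.6); go(.227,.582,.33)
E
python3 -m crank '[[[0,0,-40,0,1],[0,0,-80,0,1],[0,0,-120,0,1],[0,0,-150,0,1]]]'
```

```text
rod far [0.6285 0.1095 0.207 ] [0.1231 0.1609]
rod near [0.5713 0.1073 0.207 ] [0.0659 0.1603]
bar near edge [0.5638 0.099  0.2   ] [0.0581 0.1522]
bar far edge [0.5745 0.0994 0.2   ] [0.0688 0.1523]
foot [0.5655 0.0461 0.028 ] [0.0584 0.0994]
plate front [ 0.5707 -0.0605  0.01  ] [ 0.0606 -0.0074]
plate front [ 0.5729 -0.0603  0.    ] [ 0.0629 -0.0073]
plate back [ 0.6067 -0.0598  0.01  ] [ 0.0966 -0.0077]
shift [-532.  -310.1 -113.5] turn -22.9 q7 -0.09
shift [-1.000e-01 -2.000e-01 -1.437e+02] turn 0 q7 -0.09
time: 0.65
ee_pos: [0.2271, 0.5825, 0.3395]
eef_rot: [0.185, 0.983, 0.001, 0.0]
ft_force: [0.5, 0.1, 0.5]
width: 0.087
grip_force: 0.0
```

```bash
python3 - <<'E'
from h import *
p=jw(.096,.1593); print(p)
go(p[0],p[1],.30,91.6)
E
```

```text
[0.60141465 0.10711837]
shift [-521.4 -307.    38.7] turn -22.9 q7 -0.08
```

```bash
python3 -m crank '[[[-40,-24,0,-4,1],[-80,-47,0,-8,1],[-120,-71,0,-12,1],[-160,-94,0,-16,1],[-200,-118,0,-20,1],[-240,-141,0,-23,1],[-280,-165,0,-23,1],[-320,-188,0,-23,1],[-360,-212,0,-23,1],[-400,-235,0,-23,1],[-440,-259,0,-23,1],[-480,-283,10,-23,1],[-521,-307,20,-23,1],[-521,-307,38,-23,1],[-521,-307,38,-23,1],[-521,-307,38,-23,1]]]'
python3 - <<'E'
from h import *
c=shot('wrist','w1.png'); p=jw(.096,.1593)
go(p[0],p[1],.188,91.6)
print(px(c,[*p,.207]),px(c,[*jw(.072,.159),.207]))
E
```

```text
time: 2.25
ee_pos: [0.6004, 0.1081, 0.2988]
eef_rot: [-0.016, 1.0, 0.0, -0.0]
ft_force: [-0.1, 0.4, 0.0]
width: 0.0868
grip_force: 0.0
shift [ -0.6  -1.5 111.5] turn 0.2 q7 1.41
[257.46240453 187.04969093] [257.18081355 160.3836861 ]
```

View pics/w1.png

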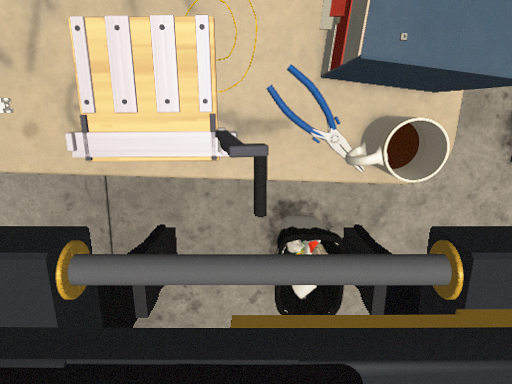

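The wrist view shows the rod running from (265,150) to (260,215), centred at u≈260 where 257 was predicted; that is 2–3 mm off and graspable. I'll go down and pinch.

```bash
python3 -m crank '[[[0,1,40,0,0.2],[0,1,75,0,-0.3],[0,1,95,0,-0.3],[0,1,111,0,-0.3],[0,1,111,0,-0.3],[0,1,111,0,-1],[0,1,111,0,-1],[0,1,111,0,-1],[0,1,111,0,-1],[0,1,111,0,-1],[0,1,111,0,-1],[0,1,111,0,-1]]]' 15
python3 - <<'E'
from h import *
s=r.read_state(); hy,hz=wj(s['ee_pos'])[1],s['ee_pos'][2]+.019; print(wj(s['ee_pos']),hz)
# arc rel. to hinge at jig y=.105,z=.020
import math
a0=math.atan2(hz-.020,-(hy-.105)); rr=math.hypot(hz-.02,hy-.105); print('r',rr,'ang',a0)
af=math.atan2(20,194)
for t in np.linspace(a0,af,25)[1:]: print(np.round([(-rr*np.cos(t)+rr*np.cos(a0))*1000,-(rr*np.sin(t)-rr*np.sin(a0))*1000],0).tolist(),end=',')
E
```

```text
time: 3.5
ee_pos: [0.6009, 0.108, 0.1876]
eef_rot: [-0.015, 1.0, 0.0, -0.0]
ft_force: [-0.1, 0.5, -0.3]
width: 0.0024
grip_force: 0.0
[0.09550304 0.16017446] 0.2066458628173066
r 0.1946301598295432 ang 1.858221123673089
[-14.0, -4.0],[-28.0, -6.0],[-42.0, -8.0],[-56.0, -8.0],[-70.0, -7.0],[-85.0, -6.0],[-99.0, -3.0],[-112.0, 1.0],[-126.0, 5.0],[-139.0, 11.0],[-151.0, 17.0],[-164.0, 25.0],[-175.0, 33.0],[-186.0, 42.0],[-196.0, 52.0],[-206.0, 63.0],[-214.0, 74.0],[-222.0, 86.0],[-229.0, 99.0],[-235.0, 112.0],[-240.0, 125.0],[-244.0, 139.0],[-247.0, 153.0],[-249.0, 167.0],
```

```bash
python3 - <<'E'
from h import *
a=shot('wrist')['image']; b=shot('scene')['image'];
b=cv2.resize(b[60:220,150:363],(512,384),interpolation=cv2.INTER_CUBIC)
im=np.vstack([a,b]); cv2.imwrite('pics/w2.png',cv2.resize(im,(400,600))[:,:,::-1])
E
```

```text
(no output)
```

View pics/w2.png

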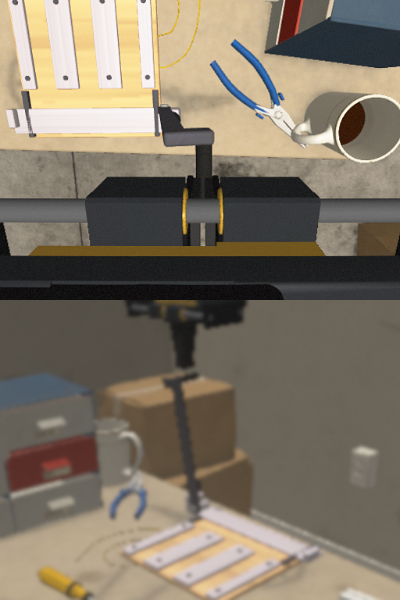

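```bash
python3 - <<'E'
from h import *
c=shot('scene'); f=lambda q:((q-[150,60])*[512/213,384/160]*[400/512,300/384]+[0,300]).round(0)
s=r.read_state()
print('tcp',f(px(c,s['ee_pos'])))
for x in (.07,.0955,.12):
  for z in (.207,.19,.17): print(x,z,f(px(c,[*jw(x,.1593),z])))
b=c['image'][95:125,225:275]; cv2.imwrite('pics/s2.png',cv2.resize(b,(800,480),interpolation=cv2.INTER_CUBIC)[:,:,::-1])
E
```

```text
tcp [184. 390.]
0.07 0.207 [172. 381.]
0.07 0.19 [172. 392.]
0.07 0.17 [173. 405.]
0.0955 0.207 [184. 377.]
0.0955 0.19 [185. 389.]
0.0955 0.17 [185. 402.]
0.12 0.207 [196. 375.]
0.12 0.19 [197. 386.]
0.12 0.17 [197. 398.]
```

View pics/s2.png

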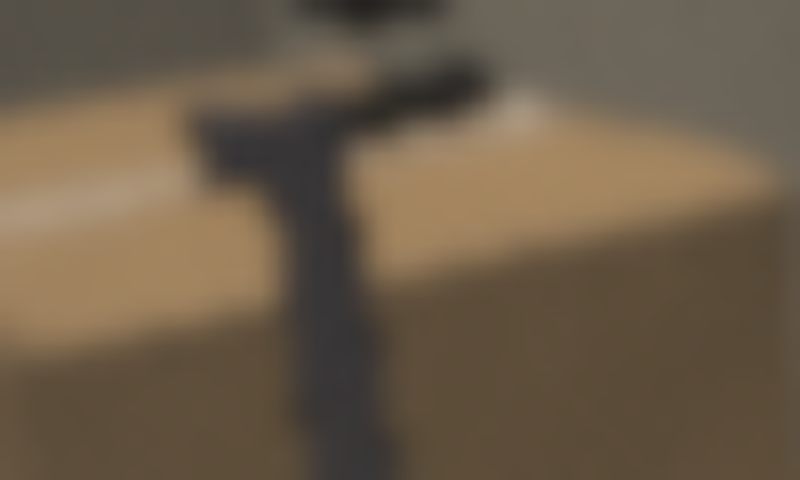

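Handle appears at crop (340–490,100), where predicted, but the fingertips seem to end above it (dark at (370,15)), so the pinch missed by height. I'll open, go lower and try again.

```bash
python3 -m crank '[[[0,0,0,0,0],[0,0,0,0,0],[0,0,0,0,0],[0,0,0,0,0],[0,0,8,0,0],[0,0,15,0,0],[0,0,20,0,0],[0,0,20,0,0]]]' 15
python3 - <<'E'
from h import *
c=shot('wrist'); s=r.read_state(); t=s['ee_pos']; print(s['width'])
print(px(c,t),px(c,t+[0,.0218,0]),px(c,t-[0,.0218,0]))
b=shot('scene')['image'][70:130,215:295]
cv2.imwrite('pics/w3.png',np.vstack([cv2.resize(c['image'][100:300,130:390],(520,400)),cv2.resize(b,(266,200),interpolation=cv2.INTER_CUBIC).repeat(1,0) if 0 else cv2.copyMakeBorder(cv2.resize(b,(266,200),interpolation=cv2.INTER_CUBIC),0,0,0,254,cv2.BORDER_CONSTANT)])[:,:,::-1])
E
```

```text
time: 4.45
ee_pos: [0.6003, 0.1079, 0.1664]
eef_rot: [-0.015, 1.0, -0.0, -0.001]
ft_force: [-0.3, -0.1, 0.4]
width: 0.0426
grip_force: 0.0
0.043019034528370526
[258.63143585 220.37980759] [293.45813332 221.36635148] [223.74769122 219.3849878 ]
```

View pics/w3.png

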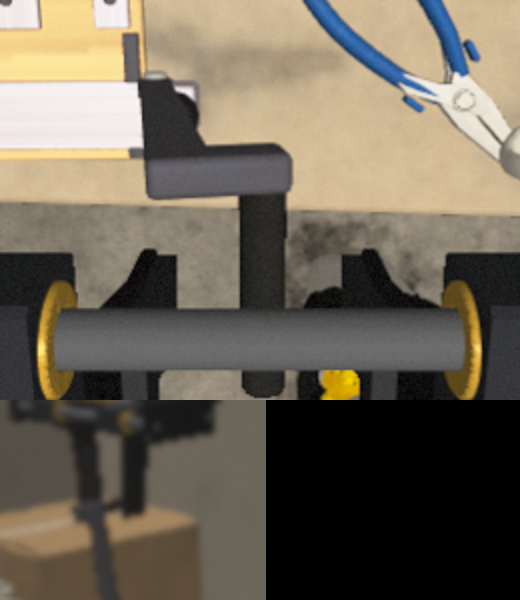

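```bash
python3 -m crank '[[[0,0,0,0,-1],[0,0,0,0,-1],[0,0,0,0,-1],[0,0,0,0,-1],[0,0,0,0,-1],[0,0,0,0,-1],[0,0,0,0,-1]]]' 15
```

```text
time: 5.25
ee_pos: [0.6009, 0.1081, 0.1677]
eef_rot: [-0.015, 1.0, 0.0, 0.0]
ft_force: [-0.7, -0.3, 0.6]
width: 0.0114
grip_force: 15.0
```

```bash
python3 -m crank '[[[0,-14,-4,0,-1],[0,-28,-6,0,-1],[0,-42,-8,0,-1],[0,-56,-8,0,-1],[0,-70,-7,0,-1],[0,-85,-6,0,-1],[0,-99,-3,0,-1],[0,-112,1,0,-1],[0,-126,5,0,-1],[0,-139,11,0,-1],[0,-151,17,0,-1],[0,-164,25,0,-1],[0,-164,25,0,-1]]]' 15
```

```text
time: 6.55
ee_pos: [0.6058, -0.0583, 0.1412]
eef_rot: [-0.014, 1.0, -0.0, -0.0]
ft_force: [3.7, -0.4, 0.1]
width: 0.0112
grip_force: 15.0
```

```bash
python3 -m crank '[[[-2,0,0,0,-1],[-2,-11,8,0,-1],[-2,-22,17,0,-1],[-2,-32,27,0,-1],[-2,-42,38,0,-1],[-2,-50,49,0,-1],[-2,-58,61,0,-1],[-3,-65,74,0,-1],[-3,-71,87,0,-1],[-3,-76,100,0,-1],[-3,-80,114,0,-1],[-3,-80,114,0,-1]]]' 15
python3 - <<'E'
from h import *
b=shot('scene')['image'][120:240,200:360]
cv2.imwrite('pics/s4.png',cv2.resize(b,(640,480),interpolation=cv2.INTER_CUBIC)[:,:,::-1])
E
```

```text
time: 7.75
ee_pos: [0.6099, -0.1359, 0.026]
eef_rot: [-0.015, 1.0, 0.0, -0.001]
ft_force: [-5.2, 2.2, -0.2]
width: 0.0106
grip_force: 14.9
```

View pics/s4.png

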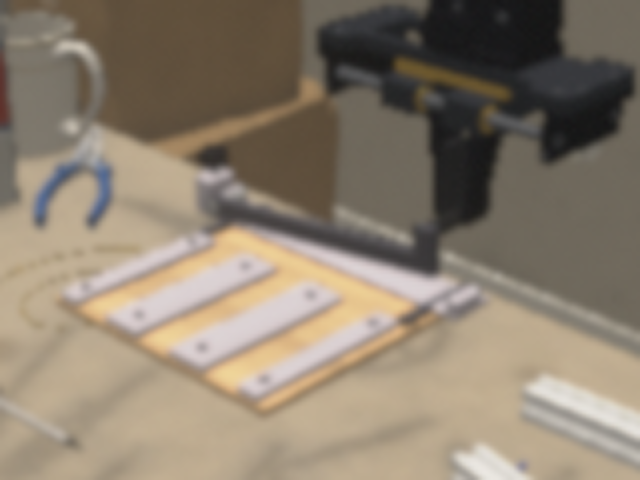

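```bash
python3 -m crank '[[[2,-2,7,0,-1],[2,-3,14,0,-1],[2,-4,20,0,-1],[2,-5,24,0,-1],[2,-5,24,0,-1]]]' 15
```

```text
time: 8.3
ee_pos: [0.61, -0.1393, 0.0054]
eef_rot: [-0.015, 1.0, 0.001, 0.0]
ft_force: [-4.8, 7.9, 6.5]
width: 0.0103
grip_force: 15.3
```

```bash
python3 -m crank '[[[0,0,0,0,-0.3],[0,0,0,0,-0.3],[0,0,0,0,-0.3],[0,0,0,0,-0.3],[0,0,-40,0,-0.2],[0,0,-90,0,0],[0,0,-140,0,0],[0,0,-190,0,0.3],[40,0,-220,0,0.5],[80,0,-220,0,0.5],[80,0,-220,0,0.5],[80,0,-220,0,0.5]]]' 15
python3 - <<'E'
from h import *
c=shot('wrist'); b=shot('scene')['image'][120:240,200:360]; s=r.read_state()['ee_pos']
np.save('wc.npy',c,allow_pickle=True)
cv2.imwrite('pics/s5.png',np.hstack([cv2.resize(b,(288,216),interpolation=cv2.INTER_CUBIC),cv2.resize(c['image'],(288,216))])[:,:,::-1] if 0 else c['image'][:,:,::-1])
for x in (-.09,.035):
  for y in (-.098,.098,-.03,.03): print((x,y),px(c,[*jw(x,y),.014]).round(0))
print('bar',px(c,[*jw(.06,-.09),.028]).round(0),px(c,[*jw(.06,.09),.028]).round(0),'handle',px(c,[*jw(.096,-.089),.04]).round(0))
E
```

```text
time: 9.5
ee_pos: [0.5291, -0.1434, 0.2252]
eef_rot: [-0.015, 1.0, 0.0, 0.001]
ft_force: [0.9, 0.9, -0.5]
width: 0.064
grip_force: 0.0
(-0.09, -0.098) [251.  72.]
(-0.09, 0.098) [420.  73.]
(-0.09, -0.03) [310.  73.]
(-0.09, 0.03) [361.  73.]
(0.035, -0.098) [252. 178.]
(0.035, 0.098) [407. 178.]
(0.035, -0.03) [306. 178.]
(0.035, 0.03) [354. 178.]
bar [258. 200.] [404. 200.] handle [259. 231.]
```

View pics/s5.png

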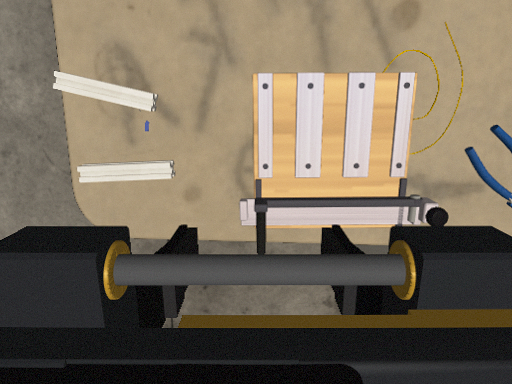

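The wrist view shows the bar down across the lanes (front edge v≈197, u 255–410) and the jig model matching (ribs end v≈178, near edge v≈72). The offcuts are at (105,90) and (125,171).

```bash
cat >> h.py <<'E'
def offcuts(c,umax=235,z=.02):
    im=c['image']; hsv=cv2.cvtColor(im,cv2.COLOR_RGB2HSV)
    m=((hsv[:,:,1]<45)&(hsv[:,:,2]>150)).astype('u1'); m[225:]=0; m[:,umax:]=0
    m=cv2.morphologyEx(m,cv2.MORPH_CLOSE,np.ones((3,3)))
    n,l,st,ce=cv2.connectedComponentsWithStats(m); out=[]
    for i in range(1,n):
        if st[i,4]<500: continue
        ys,xs=np.nonzero(l==i); q=cv2.minAreaRect(np.c_[xs,ys].astype('f4')); q=(q[0],(q[1][0]+1,q[1][1]+1),q[2])
        P=np.array([pt(c,*b,z)[:2] for b in cv2.boxPoints(q)]); e=[P[1]-P[0],P[2]-P[1]]; L=[np.linalg.norm(x) for x in e]; d=e[int(np.argmax(L))]
        out.append((P.mean(0).round(4),np.round(L,4),(np.degrees(np.arctan2(d[1],d[0]))%180).round(1)))
    return out
E
python3 - <<'E'
from h import *
c=np.load('wc.npy',allow_pickle=True).item(); im=c['image'].astype(float)
for o in offcuts(c): print(o)
g=im.mean(2)
for u in (285,335,382): print(u,g[170:215,u-2:u+3].mean(1).round(0).astype(int).tolist())
for v in (196,197,198): print(v,wj(pt(c,335,v,.028)))
for v in (177,178,179): print('rib end',v,wj(pt(c,310,v,.014)))
go(.4494,-.3272,.1,-11.5)
E
```

```text
(array([ 0.4483, -0.325 ]), array([0.0225, 0.1205]), np.float64(78.9))
(array([ 0.5422, -0.3071]), array([0.1204, 0.0242]), np.float64(94.1))
285 [183, 182, 181, 180, 176, 174, 174, 174, 174, 177, 175, 175, 171, 172, 173, 172, 174, 176, 177, 177, 174, 173, 178, 180, 182, 183, 189, 112, 32, 33, 63, 81, 84, 82, 79, 76, 68, 130, 196, 209, 205, 205, 206, 204, 205]
335 [180, 181, 178, 177, 176, 175, 173, 175, 175, 175, 173, 172, 170, 171, 169, 171, 172, 176, 178, 183, 185, 186, 184, 183, 183, 187, 165, 85, 30, 41, 69, 81, 80, 79, 79, 79, 64, 186, 206, 202, 200, 200, 201, 198, 207]
382 [175, 174, 175, 175, 173, 173, 173, 172, 172, 169, 168, 164, 163, 164, 165, 173, 179, 186, 188, 186, 186, 184, 183, 181, 183, 189, 131, 55, 33, 57, 74, 81, 81, 78, 79, 74, 95, 191, 207, 205, 201, 199, 201, 199, 204]
196 [0.05442708 0.00474916]
197 [0.05570068 0.00482566]
198 [0.05697631 0.0049023 ]
rib end 177 [ 0.03358247 -0.02476341]
rib end 178 [ 0.03486166 -0.02471153]
rib end 179 [ 0.03614285 -0.02465956]
shift [  86.1 -181.7  124.5] turn -76.8 q7 1.84
```

```bash
python3 -m crank '[[[10,-20,0,8,0.3],[20,-40,0,16,0.3],[30,-60,0,24,0.3],[40,-80,0,32,0.3],[50,-100,0,41,0.3],[60,-120,0,49,0.3],[70,-140,0,58,0.3],[80,-160,20,66,0.3],[87,-180,40,75,0.3],[87,-180,60,83,0.3],[87,-180,80,92,0.3],[87,-180,100,100,0.3],[87,-180,120,103,0.3],[87,-180,120,103,0.3],[87,-180,120,103,0.3]]]' 25
python3 - <<'E'
from h import *
c=shot('wrist'); 
for o in offcuts(c,512): print(o)
go(.4483,-.3255,.009,-11.1)
b=shot('scene'); print(px(b,r.read_state()['ee_pos']))
q=b['image'][140:300,250:463]
cv2.imwrite('pics/s6.png',np.hstack([c['image'][60:384:1,60:460][::1,::1][:300],cv2.resize(q,(400,300),interpolation=cv2.INTER_CUBIC)])[:,:,::-1])
E
```

```text
time: 11.1
ee_pos: [0.448, -0.326, 0.1047]
eef_rot: [0.773, 0.635, -0.001, -0.0]
ft_force: [0.5, 0.4, 0.6]
width: 0.0568
grip_force: 0.0
(array([ 0.5417, -0.3093]), array([0.0242, 0.1165]), np.float64(94.6))
(array([ 0.4505, -0.3135]), array([0.0207, 0.0897]), np.float64(79.3))
shift [ 0.8 -0.2 96.3] turn -0.1 q7 0.53
[337.87923605 207.77720971]
```

View pics/s6.png

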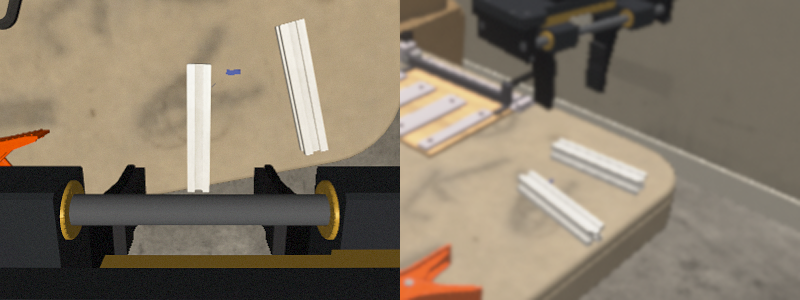

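Tips appear in the scene at about (341,192) while the reported TCP projects to (338,208), so the real tips sit ~30 mm above the reported point. I'll descend watching the force.

```bash
python3 -m crank '[[[1,0,40,0,0.3],[1,0,80,0,0.3],[1,0,100,0,0.3],[1,0,110,0,0.3],[1,0,116,0,0.3],[1,0,116,0,0.3]]]' 25
python3 - <<'E'
from h import *
b=shot('scene'); q=b['image'][140:300,250:463]
cv2.imwrite('pics/s7.png',cv2.resize(q,(640,480),interpolation=cv2.INTER_CUBIC)[:,:,::-1])
E
```

```text
time: 11.8
ee_pos: [0.4484, -0.325, -0.0108]
eef_rot: [0.773, 0.634, 0.0, 0.0]
ft_force: [-1.0, -0.1, 1.1]
width: 0.0569
grip_force: 0.0
```

View pics/s7.png

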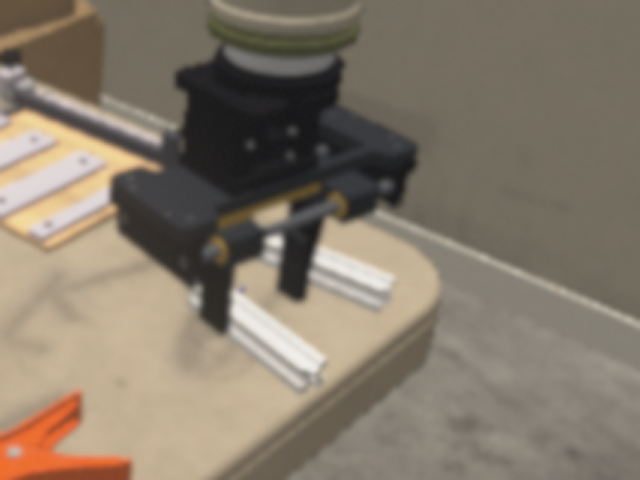

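Fingers straddle the nearer offcut with tips still slightly above the table. Lower 10 mm more and close.

```bash
python3 -m crank '[[[0,0,5,0,0.3],[0,0,10,0,0.3],[0,0,10,0,0],[0,0,10,0,-0.5],[0,0,10,0,-1],[0,0,10,0,-1],[0,0,10,0,-1],[0,0,10,0,-1],[0,0,10,0,-1],[0,0,10,0,-1]]]' 25
```

```text
time: 12.85
ee_pos: [0.4479, -0.3247, -0.0213]
eef_rot: [0.773, 0.634, 0.0, -0.0]
ft_force: [-0.0, 1.0, 1.0]
width: 0.0195
grip_force: 25.0
```

```bash
python3 -m crank '[[[0,0,-20,0,-1],[0,0,-50,0,-1],[0,0,-90,0,-1],[0,0,-110,0,-1],[0,0,-110,0,-1]]]'
python3 - <<'E'
from h import *
p=jw(-.0145,0); go(p[0],p[1],.09,91.6); s=r.read_state(); print(s['width'],s['grip_force'])
E
```

```text
time: 13.35
ee_pos: [0.4494, -0.3257, 0.0915]
eef_rot: [0.773, 0.634, 0.001, 0.002]
ft_force: [-0.2, 0.1, -0.4]
width: 0.0195
grip_force: 25.0
shift [274.3  -8.    1.3] turn 77.1 q7 0.54
0.01945647586957325 24.99921351671219
```

```bash
python3 -m crank '[[[20,0,0,8,-1],[45,0,0,16,-1],[75,-2,0,24,-1],[105,-3,0,32,-1],[135,-4,0,41,-1],[165,-5,0,49,-1],[195,-6,0,57,-1],[225,-7,0,65,-1],[250,-8,0,73,-1],[265,-8,0,77,-1],[274,-8,0,77,-1],[274,-8,0,77,-1],[274,-8,0,77,-1],[274,-8,0,77,-1]]]'
python3 - <<'E'
from h import *
c=shot('wrist','w8.png'); p=jw(-.0145,0); go(p[0],p[1],-.012,91.6); print(att(c).round(2).tolist(), px(c,[*jw(.043,0),.1]),px(c,[*jw(-.072,0),.1]))
E
```

```text
time: 14.75
ee_pos: [0.4934, -0.0557, 0.0885]
eef_rot: [1.0, 0.014, -0.0, 0.0]
ft_force: [-0.4, -0.5, -0.6]
width: 0.0197
grip_force: 25.0
shift [  1.9  -0.3 100.6] turn 0.0 q7 -1.41
[[0.03, -0.97, -0.26], [-1.0, -0.03, -0.01], [-0.0, 0.26, -0.97]] [259.13308243 128.30976363] [258.86516738 311.48990016]
```

View pics/w8.png

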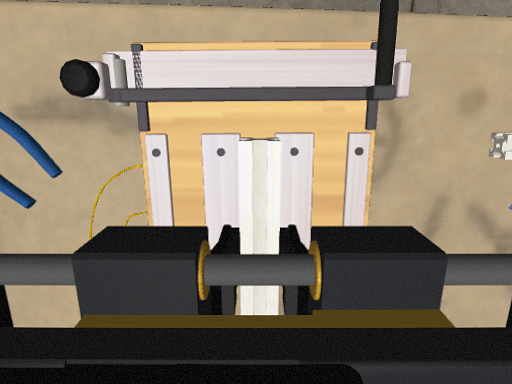

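Offcut held straight over the middle lane: its far end spans u 240–280 at v≈140, rib edges at u 240 and 275. Quick numeric check of lane centre, then lower.

```bash
python3 - <<'E'
from h import *
c=shot('wrist'); g=c['image'].astype(int)
for v in (140,160,180):
    row=c['image'][v:v+3].mean(0); sat=row.max(1)-row.min(1)
    print(v,[ (u,int(sat[u])) for u in range(232,286,3)])
for u in (240,275): print(wj(pt(c,u,140,.014)))
for u in (240,280): print(wj(pt(c,u,145,.11)))
E
```

```text
140 [(232, 6), (235, 5), (238, 6), (241, 6), (244, 7), (247, 6), (250, 5), (253, 20), (256, 17), (259, 17), (262, 16), (265, 16), (268, 7), (271, 8), (274, 7), (277, 8), (280, 7), (283, 7)]
160 [(232, 7), (235, 6), (238, 4), (241, 4), (244, 2), (247, 3), (250, 4), (253, 20), (256, 17), (259, 17), (262, 14), (265, 13), (268, 4), (271, 5), (274, 6), (277, 5), (280, 6), (283, 6)]
180 [(232, 7), (235, 7), (238, 6), (241, 4), (244, 4), (247, 4), (250, 3), (253, 19), (256, 15), (259, 15), (262, 14), (265, 14), (268, 5), (271, 6), (274, 7), (277, 6), (280, 6), (283, 6)]
[0.02834889 0.01563091]
[ 0.02838518 -0.01275203]
[0.03501738 0.01015429]
[ 0.03504511 -0.01093428]
```

```bash
python3 -m crank '[[[2,0,40,0,-1],[2,0,65,0,-1],[2,0,80,0,-1],[2,0,80,0,-1]]]'
```

```text
time: 15.25
ee_pos: [0.494, -0.0551, 0.0069]
eef_rot: [1.0, 0.015, -0.002, 0.0]
ft_force: [-0.1, -0.3, -0.2]
width: 0.0192
grip_force: 25.0
```

```bash
python3 -m crank '[[[0,-1.5,8,0,-1],[0,-1.5,14,0,-1],[0,-1.5,18,0,-1],[0,-1.5,20,0,-1],[0,-1.5,20,0,-1]]]'
```

```text
time: 15.75
ee_pos: [0.4957, -0.0529, -0.0114]
eef_rot: [1.0, 0.015, -0.0, -0.0]
ft_force: [0.0, 0.2, -0.4]
width: 0.0197
grip_force: 25.0
```

```bash
python3 -m crank '[[[0,0,1.5,0,-1],[0,0,1.5,0,-0.7],[0,0,1.5,0,-0.4],[0,0,1.5,0,-0.4],[0,0,0,0,-0.4],[0,0,-20,0,-0.4],[0,0,-50,0,-0.4],[-40,0,-60,0,-0.6],[-85,0,-60,0,-1],[-85,0,-60,0,-1],[-85,0,-60,0,-1],[-85,0,-60,0,-1],[-85,0,-60,0,-1]]]'
python3 - <<'E'
from h import *
c=shot('wrist','w9.png'); p=jw(-.095,0.0005); go(p[0],p[1],-.008,91.6)
for x in (-.072,.043,.059): print(x,px(c,[*jw(x,0),.028]).round(1))
E
```

```text
time: 17.05
ee_pos: [0.4116, -0.0558, 0.0486]
eef_rot: [1.0, 0.015, -0.0, 0.001]
ft_force: [0.3, -0.1, -0.6]
width: -0.0001
grip_force: 0.0
shift [ 3.6  1.1 56.5] turn 0.1 q7 -1.53
-0.072 [262.3 175.7]
0.043 [263.2 -17.9]
0.059 [263.3 -49.2]
```

View pics/w9.png

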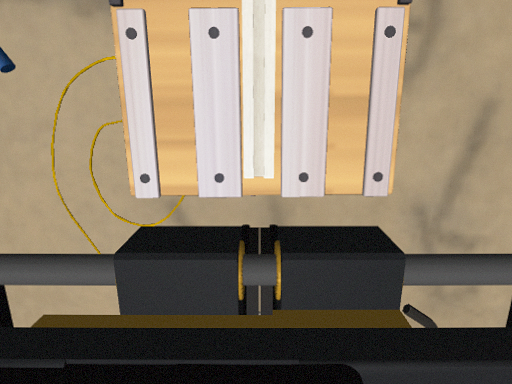

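Offcut 2 lies straight in the middle lane with its near end at (258,178), i.e. jig x ≈ −73 mm. Lower behind it and push in small steps.

```bash
python3 -m crank '[[[3,1,30,0,-1],[3,1,50,0,-1],[3,1,58,0,-1],[3,1,60,0,-1],[6,1,60,0,-1],[9,1,60,0,-1],[12,1,60,0,-1],[15,1,60,0,-1],[18,1,60,0,-1],[20,1,60,0,-1],[22,1,60,0,-1],[22,1,60,0,-1]]]'
```

```text
time: 18.3
ee_pos: [0.433, -0.0558, -0.0114]
eef_rot: [1.0, 0.015, 0.0, 0.0]
ft_force: [0.7, -0.2, 0.1]
width: 0.0008
grip_force: 0.0
```

```bash
python3 -m crank '[[[2,0,0,0,-1],[4,0,0,0,-1],[6,0,0,0,-1],[7,0,0,0,-1],[8,0,0,0,-1],[8,0,0,0,-1]]]'; python3 -m crank '[[[1,0,0,0,-1],[1,0,0,0,-1]]]'; python3 -m crank '[[[1,0,0,0,-1],[1,0,0,0,-1]]]'
```

```text
time: 18.9
ee_pos: [0.4409, -0.0555, -0.0114]
eef_rot: [1.0, 0.015, 0.0, 0.0]
ft_force: [-0.5, 0.2, -0.0]
width: 0.0003
grip_force: 0.0
time: 19.1
ee_pos: [0.4416, -0.0555, -0.0114]
eef_rot: [1.0, 0.015, -0.0, -0.0]
ft_force: [-0.4, -0.3, 0.4]
width: 0.0008
grip_force: 0.4
time: 19.3
ee_pos: [0.4417, -0.0555, -0.0116]
eef_rot: [1.0, 0.015, -0.001, -0.0]
ft_force: [-4.8, -0.4, 3.6]
width: 0.0004
grip_force: 2.5
```

```bash
python3 -m crank '[[[-6,0,0,0,-1],[-12,0,-10,0,-1],[-12,0,-60,0,-1],[-12,0,-110,0,-1],[-12,0,-150,0,0],[-12,0,-150,0,0.3],[-12,0,-150,0,0.3]]]'
python3 - <<'E'
from h import *
c=shot('wrist','w10.png'); 
for x in (-.057,.058): print(x,px(c,[*jw(x,0),.028]).round(1))
t=shot('top'); T=t['image']; hsv=cv2.cvtColor(T,cv2.COLOR_RGB2HSV)
m=((hsv[:,:,1]<60)&(hsv[:,:,2]>150)).astype('u1'); m[:,:310]=0; m[:110]=0; m[220:]=0
ys,xs=np.nonzero(m); q=cv2.minAreaRect(np.c_[xs,ys].astype('f4')); P=np.array([pt(t,*b,.02)[:2] for b in cv2.boxPoints(q)]); print(P.mean(0),q)
go(.543,-.309,.10,4.4)
E
```

```text
time: 20.0
ee_pos: [0.4313, -0.0555, 0.1392]
eef_rot: [1.0, 0.015, 0.001, -0.001]
ft_force: [-0.5, -0.1, -0.4]
width: 0.0165
grip_force: 0.0
-0.057 [261.4 161.5]
0.058 [262.   27.3]
[ 0.54483551 -0.30996576] ((347.00921630859375, 154.66615295410156), (8.431443214416504, 42.32362365722656), 86.8201675415039)
shift [105.5 256.4  37.5] turn 87.3 q7 -1.61
```

View pics/w10.png

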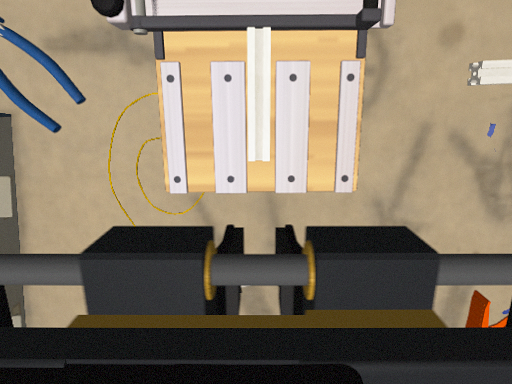

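View shows offcut 2 seated: its far end at (258,28) touches the bar, its near end is at (258,161), as predicted. Next is offcut 1, numerically from here.

```bash
python3 -m crank '[[[8,20,0,-8,0.2],[16,40,0,-16,0.2],[26,62,0,-24,0.2],[36,86,0,-32,0.2],[46,110,0,-41,0.2],[56,135,0,-49,0.2],[66,160,0,-57,0.2],[76,185,0,-65,0.2],[86,210,0,-73,0.2],[96,235,0,-81,0.2],[105,256,0,-89,0.2],[105,256,20,-93,0.2],[105,256,37,-93,0.2],[105,256,37,-93,0.2]]]' 25
python3 - <<'E'
from h import *
c=shot('wrist')
im=c['image']; hsv=cv2.cvtColor(im,cv2.COLOR_RGB2HSV)
for o in offcuts(c,512): print(o)
m=((hsv[:,:,1]<45)&(hsv[:,:,2]>150)); 
for v in (140,170,200,220,240):
    u=np.nonzero(m[v,200:320])[0]+200
    if len(u): print(v,u.min(),u.max(),pt(c,u.min(),v,.02).round(4),pt(c,u.max(),v,.02).round(4))
t=shot('top'); hsv=cv2.cvtColor(t['image'],cv2.COLOR_RGB2HSV)
go(.5425,-.3085,-.022,4.4)
E
```

```text
time: 21.5
ee_pos: [0.5409, -0.308, 0.0977]
eef_rot: [0.678, 0.735, -0.002, -0.003]
ft_force: [-0.1, 1.3, -0.2]
width: 0.0524
grip_force: 0.0
(array([ 0.592 , -0.1617]), array([0.0349, 0.0116]), np.float64(4.7))
(array([ 0.543 , -0.2941]), array([0.0203, 0.0866]), np.float64(95.3))
140 250 274 [ 0.5307 -0.265   0.02  ] [ 0.5503 -0.2634  0.02  ]
170 250 273 [ 0.5325 -0.2899  0.02  ] [ 0.5518 -0.2883  0.02  ]
200 250 273 [ 0.5345 -0.3159  0.02  ] [ 0.5542 -0.3143  0.02  ]
220 250 272 [ 0.5358 -0.334   0.02  ] [ 0.555  -0.3324  0.02  ]
240 250 272 [ 0.5372 -0.3527  0.02  ] [ 0.5567 -0.351   0.02  ]
shift [1.000e-01 3.000e-01 1.227e+02] turn 0.2 q7 0.8
```

```bash
python3 -m crank '[[[0,2,40,0,0.2],[0,2,80,0,0.2],[0,2,105,0,0.2],[0,2,114,0,0.2],[0,2,119,0,0.2],[0,2,119,0,-0.4],[0,2,119,0,-1],[0,2,119,0,-1],[0,2,119,0,-1],[0,2,119,0,-1],[0,2,119,0,-1],[0,2,119,0,-1]]]' 25
python3 -m crank '[[[0,0,-20,0,-1],[0,0,-50,0,-1],[0,0,-90,0,-1],[0,0,-110,0,-1],[0,0,-110,0,-1]]]'
python3 - <<'E'
from h import *
p=jw(-.0155,-.0585); go(p[0],p[1],.09,91.6)
E
```

```text
time: 22.8
ee_pos: [0.5455, -0.3085, -0.017]
eef_rot: [0.678, 0.735, 0.0, 0.0]
ft_force: [-1.2, 0.8, 3.7]
width: 0.0185
grip_force: 25.0
time: 23.3
ee_pos: [0.5468, -0.3094, 0.0956]
eef_rot: [0.678, 0.735, 0.001, 0.002]
ft_force: [1.1, 0.4, -1.6]
width: 0.0183
grip_force: 25.0
shift [199.2 -34.6   5.1] turn -86.9 q7 0.8
```

```bash
python3 -m crank '[[[15,-3,0,8,-1],[35,-6,0,16,-1],[55,-9,0,25,-1],[75,-13,0,33,-1],[95,-17,0,41,-1],[115,-20,0,49,-1],[135,-23,0,57,-1],[155,-27,0,65,-1],[175,-31,0,74,-1],[190,-34,0,82,-1],[199,-35,0,90,-1],[199,-35,0,93,-1],[199,-35,0,93,-1],[199,-35,0,93,-1]]]'
cat > chk.py <<'E'
from h import *
c=shot('wrist'); im=c['image']; 
p=jw(-.0155,-.0585); go(p[0],p[1],.008,91.6); print(r.read_state()['ee_pos'])
row=lambda v:(lambda a:[int(x) for x in (a.max(1)-a.min(1))])(im[v:v+3].mean(0))
for v in (90,110,140,150,160,180,200):
    g=im[v:v+3].mean(0).mean(1); s=np.array(row(v)); w=(s<60)&(g>120)
    k=np.nonzero(np.diff(w[200:320].astype(int)))[0]+200
    d=np.nonzero(np.abs(np.diff(g[225:295]))>18)[0]+225
    print(v,'light/other edges',k.tolist(),'steps',d.tolist())
print('offcut-end pred',px(c,[*jw(.042,-.0585),.113]).round(1),'sides',px(c,[*jw(.02,-.0485),.113]).round(1),px(c,[*jw(.02,-.0685),.113]).round(1))
print('lane edges pred',px(c,[*jw(.03,-.046),.014]).round(1),px(c,[*jw(.03,-.074),.014]).round(1))
cv2.imwrite('pics/w11.png',im[:,:,::-1])
E
python3 chk.py
```

```text
time: 24.7
ee_pos: [0.4937, -0.113, 0.0921]
eef_rot: [1.0, 0.016, -0.0, 0.0]
ft_force: [0.6, 0.6, -1.1]
width: 0.0186
grip_force: 25.0
shift [ 2.3  0.6 84.2] turn 0.2 q7 -1.06
[ 0.49379922 -0.11319008  0.09225057]
90 light/other edges [312, 318] steps [288, 290]
110 light/other edges [306] steps [293]
140 light/other edges [204, 299, 306] steps [252]
150 light/other edges [205, 221, 226, 285, 291, 298, 305] steps [226, 227, 228, 252, 284, 285, 290, 291, 292]
160 light/other edges [200, 205, 298, 304] steps [251]
180 light/other edges [200, 206, 298, 304] steps [252]
200 light/other edges [202, 207, 297, 303] steps [252, 266]
offcut-end pred [261.6 128.8] sides [242.8 170.2] [279.9 170.4]
lane edges pred [245.4 135.7] [279.6 135.9]
```

```bash
python3 - <<'E'
from h import *
for f in ('w8','w11'):
    im=cv2.imread(f'pics/{f}.png').astype(int)
    for v in (170,200): print(f,v,[(u,*im[v,u].tolist()) for u in range(228,300,4)])
    print(f,'col',[(v,*im[v,258].tolist()) for v in range(90,160,4)])
E
```

```text
w8 170 [(228, 225, 222, 227), (232, 228, 224, 230), (236, 220, 217, 223), (240, 240, 244, 243), (244, 244, 246, 247), (248, 242, 244, 245), (252, 225, 231, 234), (256, 211, 224, 229), (260, 222, 232, 236), (264, 222, 230, 236), (268, 238, 242, 243), (272, 238, 242, 243), (276, 242, 247, 248), (280, 239, 243, 246), (284, 222, 220, 228), (288, 221, 221, 227), (292, 222, 223, 230), (296, 226, 227, 233)]
w8 200 [(228, 222, 219, 227), (232, 225, 220, 230), (236, 219, 217, 224), (240, 242, 245, 246), (244, 240, 243, 245), (248, 242, 246, 247), (252, 207, 218, 220), (256, 214, 224, 230), (260, 221, 231, 234), (264, 223, 233, 236), (268, 239, 244, 245), (272, 238, 243, 245), (276, 239, 246, 247), (280, 232, 232, 238), (284, 221, 220, 228), (288, 220, 219, 226), (292, 223, 224, 232), (296, 219, 220, 229)]
w8 col [(90, 89, 85, 86), (94, 91, 85, 88), (98, 82, 78, 82), (102, 138, 209, 247), (106, 138, 207, 242), (110, 137, 204, 242), (114, 126, 197, 236), (118, 124, 190, 232), (122, 121, 185, 229), (126, 129, 193, 233), (130, 126, 190, 233), (134, 128, 192, 233), (138, 107, 143, 170), (142, 217,
[... 603 characters left out ...]
244, 238, 242, 244), (248, 240, 243, 245), (252, 233, 238, 241), (256, 209, 223, 227), (260, 220, 231, 235), (264, 221, 232, 236), (268, 235, 241, 243), (272, 235, 241, 242), (276, 239, 245, 246), (280, 219, 217, 226), (284, 210, 209, 218), (288, 219, 219, 227), (292, 220, 220, 228), (296, 215, 214, 223)]
w11 col [(90, 85, 82, 85), (94, 90, 87, 91), (98, 70, 90, 115), (102, 130, 198, 238), (106, 123, 190, 232), (110, 126, 194, 233), (114, 126, 190, 232), (118, 123, 187, 228), (122, 122, 186, 230), (126, 129, 193, 234), (130, 122, 188, 230), (134, 139, 153, 161), (138, 210, 222, 228), (142, 212, 224, 229), (146, 212, 224, 229), (150, 211, 223, 228), (154, 212, 224, 228), (158, 211, 222, 228)]
```

```bash
python3 -m crank '[[[0,0.5,40,0,-1],[0,0.5,65,0,-1],[0,0.5,80,0,-1],[0,0.5,90,0,-1],[0,0.5,96,0,-1],[0,0.5,98,0,-1],[0,0.5,98,0,-1]]]'; python3 -m crank '[[[0,0,2,0,-1],[0,0,2,0,-1]]]'
```

```text
time: 25.45
ee_pos: [0.4945, -0.1136, -0.0049]
eef_rot: [1.0, 0.015, 0.0, -0.0]
ft_force: [-0.2, -0.8, -0.7]
width: 0.0185
grip_force: 25.0
time: 25.65
ee_pos: [0.4944, -0.1133, -0.0071]
eef_rot: [1.0, 0.015, 0.0, -0.0]
ft_force: [0.5, -0.3, -1.1]
width: 0.0185
grip_force: 25.0
```

```bash
python3 -m crank '[[[0,0,2,0,-1],[0,0,2,0,-1]]]'; python3 -m crank '[[[0,0,2,0,-1],[0,0,2,0,-1]]]';python3 -m crank '[[[0,0,1,0,-1],[0,0,1,0,-1]]]'
```

```text
time: 25.85
ee_pos: [0.4945, -0.1134, -0.0091]
eef_rot: [1.0, 0.015, 0.0, -0.0]
ft_force: [-0.6, 0.6, 3.9]
width: 0.018
grip_force: 25.0
time: 26.05
ee_pos: [0.495, -0.1133, -0.0101]
eef_rot: [1.0, 0.015, 0.001, -0.001]
ft_force: [-5.2, 3.2, 21.7]
width: 0.0188
grip_force: 25.0
time: 26.25
ee_pos: [0.4953, -0.1134, -0.0106]
eef_rot: [1.0, 0.015, 0.001, -0.001]
ft_force: [-7.4, 3.9, 27.7]
width: 0.019
grip_force: 25.0
```

```bash
python3 -m crank '[[[0,0,-3,0,-1],[0,0,-3,0,-0.7],[0,0,-3,0,-0.4],[0,0,-3,0,-0.4],[0,0,-10,0,-0.4],[0,0,-30,0,-0.4],[0,0,-60,0,-0.4],[-40,0,-65,0,-0.6],[-85,0,-65,0,-1],[-85,0,-65,0,-1],[-85,0,-65,0,-1],[-85,0,-65,0,-1],[-85,0,-65,0,-1]]]'
cat > chk2.py <<'E'
from h import *
c=shot('wrist'); im=c['image']; y=-.0585
p=jw(-.095,y); go(p[0],p[1],-.0115,91.6)
hsv=cv2.cvtColor(im,cv2.COLOR_RGB2HSV)
# white offcut vs plywood in the lane: low saturation
for x in (-.08,-.076,-.074,-.072,-.07,-.066,-.06,-.04,-.02,0):
    u,v=px(c,[*jw(x,y),.028]); 
    if 0<=v<230:
        v=int(round(v)); u=int(u); s=hsv[v,u-26:u+27,1]; w=np.nonzero(s<35)[0]
        br=np.split(w,np.nonzero(np.diff(w)>2)[0]+1); print(x,v,u,[(int(b[0]+u-26),int(b[-1]+u-26)) for b in br if len(b)])
cv2.imwrite('pics/w12.png',im[:,:,::-1])
E
python3 chk2.py
```

```text
time: 27.55
ee_pos: [0.4096, -0.1157, 0.0529]
eef_rot: [1.0, 0.015, 0.0, -0.001]
ft_force: [0.0, 0.1, -0.3]
width: 0.0004
grip_force: 0.0
shift [ 6.9  0.  64.4] turn 0.1 q7 -1.42
-0.08 181 260 [(234, 241), (282, 286)]
-0.076 175 260 [(234, 241), (282, 286)]
-0.074 172 260 [(234, 241), (245, 274), (282, 286)]
-0.072 169 260 [(234, 241), (245, 274), (282, 286)]
-0.07 166 260 [(234, 241), (245, 274), (282, 286)]
-0.066 160 260 [(234, 241), (245, 274), (282, 286)]
-0.06 152 260 [(234, 241), (245, 274), (282, 286)]
-0.04 121 260 [(234, 240), (245, 274), (282, 286)]
-0.02 89 260 [(234, 240), (245, 275), (282, 286)]
0 55 260 [(234, 239), (244, 275), (283, 286)]
```

Offcut 1 is straight in its lane (u 245–274 between ribs at 241 and 282), near end at jig x ≈ −75 mm. Push.

```bash
python3 -m crank '[[[3,0,30,0,-1],[3,0,50,0,-1],[3,0,60,0,-1],[3,0,64,0,-1],[6,0,64,0,-1],[9,0,64,0,-1],[12,0,64,0,-1],[15,0,64,0,-1],[18,0,64,0,-1],[21,0,64,0,-1],[24,0,64,0,-1],[27,0,64,0,-1],[27,0,64,0,-1]]]'; python3 -m crank '[[[1,0,0,0,-1],[2,0,0,0,-1],[2,0,0,0,-1]]]'
```

```text
time: 28.9
ee_pos: [0.4366, -0.1152, -0.0113]
eef_rot: [1.0, 0.015, 0.0, 0.0]
ft_force: [-0.3, -0.1, 0.2]
width: 0.0005
grip_force: 0.0
time: 29.2
ee_pos: [0.4382, -0.1151, -0.0114]
eef_rot: [1.0, 0.015, 0.0, -0.0]
ft_force: [-0.4, -0.3, -0.3]
width: 0.0007
grip_force: 0.0
```

```bash
python3 -m crank '[[[1,0,0,0,-1],[2,0,0,0,-1],[2,0,0,0,-1]]]'; python3 -m crank '[[[1,0,0,0,-1],[1,0,0,0,-1]]]';  python3 -m crank '[[[1,0,0,0,-1],[1,0,0,0,-1]]]'; python3 -m crank '[[[0.5,0,0,0,-1],[0.5,0,0,0,-1]]]'
```

```text
time: 29.5
ee_pos: [0.4403, -0.1151, -0.0114]
eef_rot: [1.0, 0.015, 0.0, -0.0]
ft_force: [0.0, -1.3, -0.1]
width: 0.0003
grip_force: 0.0
time: 29.7
ee_pos: [0.4413, -0.1151, -0.0114]
eef_rot: [1.0, 0.015, 0.0, 0.0]
ft_force: [0.1, -0.1, 0.4]
width: 0.0005
grip_force: 0.0
time: 29.9
ee_pos: [0.4423, -0.115, -0.0114]
eef_rot: [1.0, 0.015, 0.0, -0.0]
ft_force: [-0.0, -0.1, 0.6]
width: 0.0004
grip_force: 0.0
time: 30.1
ee_pos: [0.4427, -0.115, -0.0114]
eef_rot: [1.0, 0.015, 0.0, -0.0]
ft_force: [0.5, 0.2, -0.2]
width: 0.0004
grip_force: 0.1
```

```bash
python3 -m crank '[[[0.5,0,0,0,-1],[0.5,0,0,0,-1]]]'; python3 -m crank '[[[0.5,0,0,0,-1],[0.5,0,0,0,-1]]]'
```

```text
time: 30.3
ee_pos: [0.4432, -0.115, -0.0114]
eef_rot: [1.0, 0.015, 0.0, -0.0]
ft_force: [-1.0, 0.1, -0.9]
width: 0.0008
grip_force: 0.1
time: 30.5
ee_pos: [0.4437, -0.1149, -0.0114]
eef_rot: [1.0, 0.015, 0.0, -0.0]
ft_force: [-0.2, 0.4, -0.2]
width: 0.0005
grip_force: 0.1
```

```bash
python3 -m crank '[[[0.5,0,0,0,-1],[0.5,0,0,0,-1]]]'; python3 -m crank '[[[0.5,0,0,0,-1],[0.5,0,0,0,-1]]]'
```

```text
time: 30.7
ee_pos: [0.4438, -0.115, -0.0115]
eef_rot: [1.0, 0.015, -0.0, -0.0]
ft_force: [-2.3, -0.7, 0.6]
width: 0.0006
grip_force: 1.1
time: 30.9
ee_pos: [0.4439, -0.115, -0.0116]
eef_rot: [1.0, 0.015, -0.001, -0.0]
ft_force: [-4.4, -0.3, 3.6]
width: 0.0004
grip_force: 2.6
```

Seated at −4.4 N, same face as before (x offset fits the yaw). Back off and check both ends against the bar.

```bash
python3 -m crank '[[[-6,0,0,0,-1],[-12,0,-10,0,-1],[-12,0,-60,0,-1],[-12,0,-110,0,-1],[-12,30,-160,0,0],[-12,30,-170,0,0],[-12,30,-170,0,0]]]'
python3 - <<'E'
from h import *
c=shot('wrist'); im=c['image']; cv2.imwrite('pics/w13.png',im[:,:,::-1])
for y in (0.001,-.0585):
    u=int(px(c,[*jw(.05,y),.028])[0]); v0=px(c,[*jw(.057,y),.028])[1]; v1=px(c,[*jw(-.058,y),.028])[1]
    print(y,u,v0.round(1),[(v,*im[v,u-6].tolist()) for v in range(max(0,int(v0)-10),int(v0)+16,2)])
    print('   near end',v1.round(1),[(v,*im[v,u-6].tolist()) for v in range(int(v1)-6,int(v1)+8,2)])
p=jw(.0965,-.089); go(p[0],p[1],.12,91.6)
q=[*jw(.0965,-.089)]; 
E
```

```text
time: 31.6
ee_pos: [0.4365, -0.1472, 0.163]
eef_rot: [1.0, 0.014, 0.005, -0.002]
ft_force: [-0.3, -0.0, 0.7]
width: 0.0173
grip_force: 0.0
0.001 162 39.2 [(29, 83, 81, 86), (31, 86, 86, 90), (33, 86, 84, 90), (35, 92, 88, 93), (37, 63, 61, 64), (39, 160, 157, 146), (41, 161, 154, 142), (43, 159, 156, 142), (45, 160, 153, 142), (47, 172, 166, 154), (49, 192, 186, 173), (51, 224, 221, 210), (53, 241, 238, 229)]
   near end 162.3 [(156, 229, 224, 229), (158, 227, 223, 225), (160, 229, 222, 227), (162, 228, 221, 226), (164, 229, 224, 228), (166, 229, 223, 227), (168, 227, 220, 226)]
-0.0585 225 39.0 [(28, 88, 85, 88), (30, 85, 84, 88), (32, 92, 89, 97), (34, 90, 90, 95), (36, 101, 98, 97), (38, 254, 253, 248), (40, 250, 249, 245), (42, 250, 249, 244), (44, 250, 249, 245), (46, 249, 249, 244), (48, 248, 248, 243), (50, 249, 247, 242), (52, 248, 248, 243)]
   near end 162.3 [(156, 250, 249, 248), (158, 250, 249, 248), (160, 233, 219, 193), (162, 239, 197, 130), (164, 237, 198, 129), (166, 242, 206, 134), (168, 244, 208, 134)]
shift [173.   -0.   42.3] turn 0.0 q7 -1.49
```

```bash
python3 -m crank '[[[40,0,0,0,-0.2],[80,0,0,0,-0.2],[120,0,0,0,-0.2],[150,0,20,0,-0.2],[172,0,42,0,-0.2],[172,0,42,0,-0.2],[172,0,42,0,-0.2],[172,0,42,0,-0.2]]]'
python3 - <<'E'
from h import *
c=shot('wrist'); g=c['image'].astype(int).mean(2)
for x in (.075,.085,.095,.105):
    u,v=px(c,[*jw(x,-.089),.04]); v=int(v)
    if v<384: w=np.nonzero(g[v,int(u)-60:int(u)+60]<75)[0]+int(u)-60; print(x,v,u.round(1),w.tolist()[:1],w.tolist()[-1:],len(w),[wj(pt(c,k,v,.04)).round(4).tolist() for k in (w[0],w[-1])] if len(w) else 0)
print(r.read_state()['ee_pos'],wj(r.read_state()['ee_pos']))
cv2.imwrite('pics/w14.png',c['image'][:,:,::-1])
E
```

```text
time: 32.45
ee_pos: [0.6045, -0.1411, 0.1153]
eef_rot: [1.0, 0.014, -0.001, 0.001]
ft_force: [-0.8, 0.1, 0.5]
width: 0.0346
grip_force: 0.0
0.075 212 259.6 [199] [265] 67 [[0.0752, -0.0369], [0.0753, -0.0937]]
0.085 201 259.6 [251] [263] 13 [[0.0851, -0.0817], [0.0851, -0.0919]]
0.095 189 259.6 [251] [263] 13 [[0.0956, -0.0818], [0.0957, -0.0919]]
0.105 178 259.6 [251] [263] 13 [[0.1051, -0.0818], [0.1051, -0.0919]]
[ 0.60452599 -0.14094779  0.11618841] [ 0.09218371 -0.08875632]
```

```bash
python3 -m crank '[[[3,-2,40,0,-0.2],[3,-2,80,0,-0.2],[3,-2,105,0,-0.2],[3,-2,116,0,-0.2],[3,-2,122,0,-0.2],[3,-2,122,0,-0.2],[3,-2,122,0,-1],[3,-2,122,0,-1],[3,-2,122,0,-1],[3,-2,122,0,-1],[3,-2,122,0,-1]]]' 12
python3 - <<'E'
from h import *
r0=194;a0=np.arctan2(20,194);af=1.853
s=r.read_state(); print(wj(s['ee_pos']))
for n,t in enumerate(np.linspace(a0,af,27)[1:]): print(n,np.round([195*(np.cos(t)-np.cos(a0)),-195*(np.sin(t)-np.sin(a0))],0).tolist(),end=' ')
E
```

```text
time: 33.6
ee_pos: [0.6088, -0.1392, -0.0048]
eef_rot: [1.0, 0.015, 0.001, 0.001]
ft_force: [1.7, -5.1, 0.9]
width: 0.0114
grip_force: 12.0
[ 0.09648412 -0.08717338]
0 [-2.0, -13.0] 1 [-4.0, -26.0] 2 [-8.0, -39.0] 3 [-12.0, -51.0] 4 [-17.0, -63.0] 5 [-23.0, -75.0] 6 [-30.0, -86.0] 7 [-38.0, -97.0] 8 [-46.0, -107.0] 9 [-55.0, -117.0] 10 [-64.0, -126.0] 11 [-74.0, -134.0] 12 [-85.0, -142.0] 13 [-96.0, -149.0] 14 [-108.0, -155.0] 15 [-120.0, -160.0] 16 [-132.0, -165.0] 17 [-145.0, -169.0] 18 [-157.0, -172.0] 19 [-170.0, -174.0] 20 [-183.0, -175.0] 21 [-196.0, -175.0] 22 [-210.0, -174.0] 23 [-223.0, -173.0] 24 [-236.0, -171.0] 25 [-248.0, -167.0]
```

```bash
python3 -m crank '[[[0,-2,-13,0,-1],[0,-4,-26,0,-1],[0,-8,-39,0,-1],[0,-12,-51,0,-1],[0,-17,-63,0,-1],[0,-23,-75,0,-1],[0,-30,-86,0,-1],[0,-30,-86,0,-1]]]'
```

```text
time: 34.4
ee_pos: [0.6077, -0.1096, 0.0828]
eef_rot: [1.0, 0.014, 0.001, 0.001]
ft_force: [-0.0, -8.2, 2.8]
width: 0.0116
grip_force: 12.0
```

```bash
python3 -m crank '[[[0,-6,-11,0,-1],[0,-14,-21,0,-1],[0,-23,-31,0,-1],[0,-32,-40,0,-1],[0,-42,-48,0,-1],[0,-53,-56,0,-1],[0,-64,-63,0,-1],[0,-76,-69,0,-1],[0,-88,-74,0,-1],[-1,-100,-79,0,-1],[-1,-113,-83,0,-1],[-1,-113,-83,0,-1]]]'
```

```text
time: 35.6
ee_pos: [0.6035, 0.0069, 0.1653]
eef_rot: [1.0, 0.016, 0.0, -0.0]
ft_force: [-0.5, -2.5, 7.5]
width: 0.0116
grip_force: 12.0
```

```bash
python3 -m crank '[[[0,-10,-4,0,-1],[0,-23,-7,0,-1],[0,-36,-8,0,-1],[0,-49,-8,0,-1],[-1,-63,-7,0,-1],[-1,-76,-6,0,-1],[-1,-89,-4,0,-1],[-1,-97,-2,0,-1],[-1,-101,-1,0,-1],[-1,-101,-1,0,-1]]]'
```

```text
time: 36.6
ee_pos: [0.5991, 0.1063, 0.1645]
eef_rot: [1.0, 0.015, -0.0, -0.0]
ft_force: [1.8, 0.6, 3.1]
width: 0.0114
grip_force: 12.0
```

```bash
python3 -m crank '[[[0,-2,1,0,-1],[0,-2,1,0,-1],[0,-2,1,0,-0.6],[0,-2,1,0,-0.3],[0,-2,1,0,-0.2],[0,-2,1,0,-0.2],[0,-2,-10,0,-0.2],[0,-2,-30,0,-0.2],[0,-2,-70,0,-0.2],[0,-2,-110,0,0],[0,-2,-130,0,0],[0,-2,-130,0,0],[-40,0,-130,0,0],[-80,0,-130,0,0],[-120,0,-130,0,0],[-120,0,-130,0,0],[-120,0,-130,0,0],[-120,0,-130,0,0]]]'
python3 - <<'E'
from h import *
t=shot('top'); im=t['image']; cv2.imwrite('pics/top2.png',im[:,:,::-1]); c=shot('wrist'); cv2.imwrite('pics/w15.png',c['image'][:,:,::-1])
s=shot('scene'); a=cv2.imread('pics/scene0.png')[:,:,::-1].astype(int); d=np.abs(s['image'].astype(int)-a).sum(2)
print('bar region diff scene',d[100:165,242:262].mean().round(1))
hsv=cv2.cvtColor(c['image'],cv2.COLOR_RGB2HSV)
for y in (0.001,-.0585):
    for x in (-.066,-.062,-.060,-.058,-.056,-.054,-.05,.05,.054,.056,.058,.06,.062,.066):
        u,v=px(c,[*jw(x,y),.028 if x<.058 or 1 else .01]); 
        if 0<=v<230 and 0<=u<512: print(x,int(u),int(v),hsv[int(v),int(u)].tolist(),end='; ')
    print()
print(r.read_state()['ee_pos'])
# bar dark pixels in top view
print('rod top-view dark', np.c_[np.nonzero(im[95:128,165:200].mean(2)<45)].mean(0)+[95,165]); a=cv2.imread('pics/top0.png'); print(np.c_[np.nonzero(a[95:128,165:200].mean(2)<45)].mean(0)+[95,165])
E
```

```text
time: 38.4
ee_pos: [0.4782, 0.1027, 0.2944]
eef_rot: [1.0, 0.016, -0.001, -0.002]
ft_force: [0.8, 0.0, -0.2]
width: 0.0435
grip_force: 0.0
bar region diff scene 1.8
-0.066 369 186 [22, 103, 249]; -0.062 369 183 [22, 105, 249]; -0.06 369 182 [22, 109, 248]; -0.058 370 180 [20, 110, 244]; -0.056 370 179 [19, 46, 243]; -0.054 370 178 [45, 2, 255]; -0.05 370 175 [30, 4, 253]; 0.05 377 102 [24, 10, 246]; 0.054 377 99 [30, 5, 252]; 0.056 377 97 [30, 2, 254]; 0.058 377 96 [20, 38, 246]; 0.06 377 94 [9, 21, 228]; 0.062 377 93 [165, 6, 241]; 0.066 378 90 [165, 8, 242]; 
-0.066 410 186 [22, 101, 250]; -0.062 411 183 [21, 106, 247]; -0.06 411 182 [21, 109, 246]; -0.058 411 181 [20, 112, 244]; -0.056 411 179 [17, 48, 214]; -0.054 411 178 [20, 6, 236]; -0.05 412 175 [25, 20, 217]; 0.05 421 102 [21, 15, 243]; 0.054 421 99 [23, 26, 219]; 0.056 421 98 [16, 28, 203]; 0.058 421 96 [17, 99, 203]; 0.06 422 95 [16, 133, 216]; 0.062 422 93 [176, 8, 235]; 0.066 422 90 [0, 9, 238]; 
[0.47936092 0.10206972 0.2944844 ]
rod top-view dark [110.19753086 180.90123457]
[110.38461538 181.84615385]
```

```bash
python3 -c "
from bench import r
print(r.close_job())"
```

```text
the job is handed in; nothing more can be done
None
```

The job is handed in: both offcuts present lie lengthwise in their own lanes against the stop setting (seated at under 5 N), the stop bar is back fully up, and the clamp and pliers were not touched.

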